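# Click the tube-cup head onto the bench mixer's square drive

### The arm

A 7-joint arm with a two-finger parallel gripper is mounted at the origin on a cart in front of the work surface, level with it; the furniture and walls round the work are solid. World frame = base frame: x ahead of the robot, y to its left, z up, the work surface at z = 0. Lengths are in m, angles in rad, forces in N, time in s.
With the tool pointing down it reaches from about 0.4 to 0.85 m from the base axis. Payload 4.5 kg.
Tool frame: the origin (TCP) lies midway between the tips of the shut fingers; the grasp point (between the pads) lies 19 mm behind it; z points along the fingers, y is the line along which they close (so a half turn about z gives the same grasp; the last joint's range is limited). The gripper opens to 85 mm and grips with 20 to 120 N. Pads are 22 mm wide; open, the fingers measure 114 mm over their backs; the gripper's body (76 mm by 85 mm) begins 54 mm behind the grasp point. The pads swing forward as they close: fully open they stand 13 mm farther back than shut.
Start: joints at [-1.182, 0.689, -0.195, 1.565, 0.157, 0.902, -0.215], TCP at [0.217, 0.586, 0.231] pointing down, gripper open.
Joint ranges: [-3.01, 3.01], [-0.46, 2.08], [-1.47, 1.51], [0.13, 2.56], [-1, 4.14], [0.04, 2.09], [-2.66, 2.66]. Speed limits (rad/s): [2.57, 2.57, 3.14, 3.14, 3.14, 3.14, 3.14].

### API

Orientations are given as a unit quaternion [x, y, z, w].
In Python, from plant import readout, snapshot, get_calibration, bot gives the robot as it stands.
- The arm moves only by the tool drive_tool, never from a script. Its argument "motion" is a list of rows, each an object with "translation": the shift along the world's x, y, z in cm, a list of three; "twist": the turn about the world's z in units of 5 degrees (1.0 is 5 degrees); "fingers": the closure in counts, from 0 (fully open) to 255 (shut). In form: [{"translation": [tx, ty, tz], "twist": twist, "fingers": fingers}, ...]. A call has 1 to 8 rows; each row is the pose to reach, as a shift and turn from the pose commanded when the call began; what a row does not reach only later rows make up. A row lasts 1/10 s, in which the tool goes at most 50 mm and 8.59 degrees, less where a joint would pass 70% of its speed; a pose out of reach is approached as far as the arm can. A call with a gripper value outside its range is refused whole. The fingers move at their own pace and stop on an object; "squeeze" is the grip in N (left out, the last holds). Time passes only in rows, so rows that repeat a pose let the fingers close. It gives the time, the measured TCP pose, the force, the opening and the grip force at its end, in the units of the state.
- readout.read_state(): the state, without advancing time (a new reading comes with each control period).
- snapshot(name): name is "scene" or "top" or "wrist"; returns the picture (480x640x3 uint8, red, green, blue); there is no depth.
- get_calibration(name): a dict with "camera_matrix" (3x3 intrinsics, pixels), "rvec" (rotation vector, rad) and "tvec" (3), from world to camera coordinates, as OpenCV has them. Camera axes: x right, y down, z forward; pixel columns grow to the right and rows downward; lengths in m; the calibration is good to about 2 mm. The wrist camera is an equidistant fisheye: a pixel r from the principal point sees the ray r / f radians off the axis. A picture is of the moment at which its call begins: read the wrist's pose just before it. get_calibration takes no time and is no camera call; for the wrist camera it gives the pose at the moment of the call.
- bot.hand_in(): hands the job in; it is judged then, once.
The state is a dict: "time_s": time; "qpos": joint angles; "qd": joint speeds; "joint_torque": joint torques, N m; "eef_pos": TCP position; "eef_rot": TCP orientation; "contact_force": force on the tool from outside, world axes, zero at the start; "moment": the same for the moment, N m; "finger_gap": finger opening in m; "finger_force": force on a finger pad.
Only numpy, scipy, OpenCV 4.12 (cv2) and the standard library are available. Lean on these libraries where they do the work, as an engineer would, in place of code of your own. Each camera call takes 0.05 s, during which the arm holds its last target. There are 200 camera calls.

### The job

Fit the tube-cup head onto the square drive of the bench mixer: lower it straight on and push it down until it sits fully home on the round steel shoulder and the spring ball clicks into the hole in its side, then let go. Leave the similar head with the flat top where it stands.

Things in the scene. Friction and masses are not known exactly. Their poses are not given: they have to be found in the camera images.
- cup_head: Head to fit: aluminium block 40x40 mm, 52 high, with an open black rubber cup (38 across, 24 high) on top; upright. Origin: centre of its underside; z up, x and y square to the flats. Underside: square socket 24.5 wide, 44 deep, parallel to the flats, mouth bevelled to 32.5. Each side has a 12 mm square hole centred 18 mm up, so any quarter turn fits. Grip two flats 30 to 42 mm up. 120 to 195 g.
- flat_head: Head to leave alone: same aluminium block, but with a flat black rubber disc (38 mm across, 8 mm high) on top instead of the cup, 60 mm high in all. Origin and axes as for the cup head. Either head may stand on the left or the right.
- drive (a point): Foot of the mixer's upright square steel drive: centre of the round steel shoulder (60 mm across) on which the fitted head rests, 64 mm above the bench. z up, x and y square to the drive's sides. Drive 22 mm square, 35 high, top 7 mm tapered to 13 mm. The mixer is a fixed white case 165 mm (x) by 135 mm (y), 54 high, drive in its middle, black front panel to -x.
- ball (a joint): Steel spring ball (11 mm across) in the drive's -x side, centre 18 mm above the shoulder. 0 = fully out (4.5 mm proud), up to 0.0055 m as pressed in. A head set down without a push stops on the ball about 14 mm above the shoulder; pushing it past takes about 6 to 12 N; when it is home the ball springs back to 0 in a side hole.
There are look-alikes about, which are no part of the job. What is shaped like the cup_head but orange is not meant.

How it is judged:
At the end, for the whole second after the job is handed in: The cup head sits upright on the drive, its underside within 5 mm of the shoulder and its axis within 6 mm of the drive's, the spring ball back out (within 1.5 mm) in a side hole, at rest; the flat head stands upright within 30 mm of where it was (z of cup_head in the frame of drive below 0.005 m and horizontal distance between cup_head and drive below 0.006 m and angle between cup_head's own z axis and vertical below 0.12 rad and value of joint ball below 0.0015 m and linear speed of cup_head below 0.02 m/s and distance of flat_head from where it was at the start of the episode below 0.03 m and angle between flat_head's own z axis and vertical below 0.15 rad); the robot touches nothing.
It also fails if it takes over 43 s, if anything falls off the work surface, if the arm or the gripper's body presses on something with over 40 N, if the wrist force passes 120 N, or if a joint passes its speed limit or range.

## Working session

There is one attempt and no reset: what is moved stays moved. The work goes in short steps, Python scripts to look and compute and a tool call to move; the robot and the scene stay as the last step left them, time stands still between calls to the robot, and variables do not carry over. Pictures are saved under pics/ and viewed, at most 10 in all, crops included, and the job is handed in when it is done.

Besides the shell and the picture viewer there is one more tool, called after "Emit:" as name(argument=value, ...), one argument or row to a line, values as JSON. drive_tool: Moves the arm, as the interface text tells. Its arguments: {"type":"object","properties":{"motion":{"type":"array"},"squeeze":{"type":"number"}},"required":["motion"]}

```bash
mkdir -p pics; cat > h.py <<'E'
import numpy as np, cv2
from plant import readout, snapshot, get_calibration, bot
def save(n,im): cv2.imwrite('pics/'+n+'.png',cv2.cvtColor(im,cv2.COLOR_RGB2BGR))
def ray(c,u,v,fish=False):
    K=np.array(c['camera_matrix'],float);R=cv2.Rodrigues(np.array(c['rvec'],float))[0];t=np.array(c['tvec'],float).ravel()
    x=(u-K[0,2])/K[0,0];y=(v-K[1,2])/K[1,1]
    if fish:
        r=np.hypot(x,y);d=np.array([x/r*np.sin(r),y/r*np.sin(r),np.cos(r)]) if r>1e-9 else np.array([0,0,1.])
    else: d=np.array([x,y,1.])
    return -R.T@t,R.T@d
def onz(c,u,v,z,fish=False):
    o,d=ray(c,u,v,fish);return o+d*(z-o[2])/d[2]
E
python3 - <<'E'
from h import *
import pickle
a=snapshot('scene');b=snapshot('top');save('scene',a);save('top',b)
for n in('scene','top'):
    c=get_calibration(n);print(n,c['camera_matrix'],ray(c,320,240))
s=readout.read_state();print(s['time_s'],s['eef_pos'],s['eef_rot'],s['contact_force'])
E
```

```text
scene [[498.90058999   0.         319.29713416]
 [  0.         498.90058999 236.77602279]
 [  0.           0.           1.        ]] (array([-0.01521935, -1.0098929 ,  0.54770868]), array([ 0.46397985,  0.78177453, -0.41664736]))
top [[456.23118325   0.         314.03575416]
 [  0.         456.23118325 240.09540775]
 [  0.           0.           1.        ]] (array([ 0.43111865, -0.12847931,  0.9403214 ]), array([ 0.09440708,  0.0072468 , -0.99559316]))
0.1 [0.21695503 0.58548761 0.23057176] [ 1.76420472e-01  9.84314532e-01 -8.43545371e-04 -8.27615420e-05] [-0.69259191  0.4888356  -0.37512813]
```

View pics/scene.png

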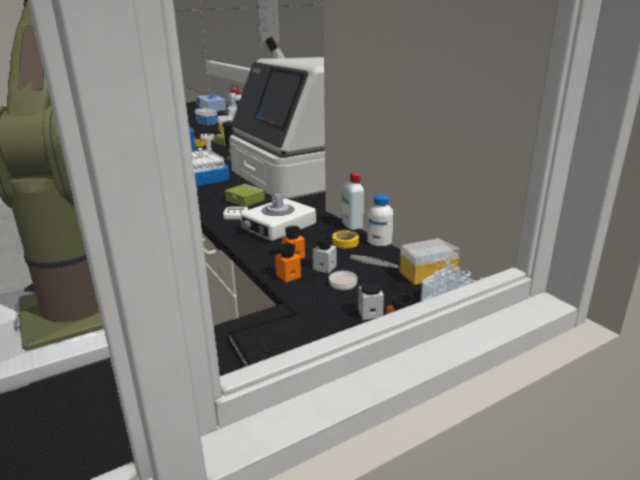

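View pics/top.png

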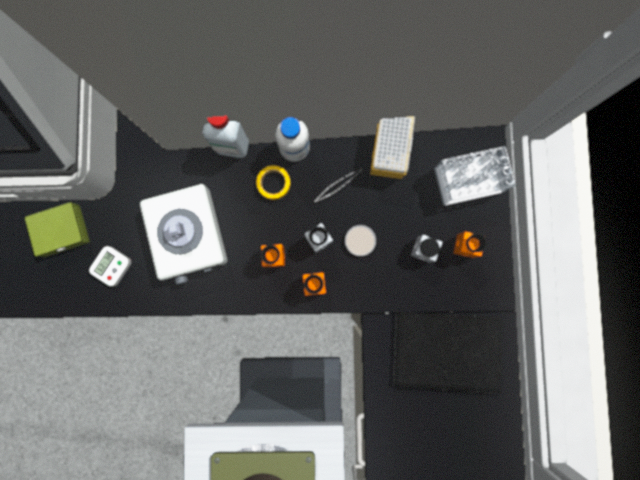

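Scene and top view: the candidates in the top picture are silver (319,237) with an open ring, silver (427,248) with a solid black disc (flat head), and orange (272,255), (314,284) and (470,244), which are decoys. The drive is at about (178,232). I choose (319,237) and check it in a crop.

```bash
python3 - <<'E'
from h import *
im=cv2.cvtColor(cv2.imread('pics/top.png'),cv2.COLOR_BGR2RGB)
sc=cv2.cvtColor(cv2.imread('pics/scene.png'),cv2.COLOR_BGR2RGB)
f=lambda i,x,y,w,h,s:cv2.resize(i[y:y+h,x:x+w],(w*s,h*s),interpolation=cv2.INTER_CUBIC)
A=f(im,285,205,65,65,6);B=f(im,395,215,65,65,6)
C=f(im,135,180,97,49*2,4)[:200*2-10]
save('crop',np.hstack([A,B]))
c=get_calibration('top')
for u,v,z in[(319,237,.075),(427,248,.06),(178,232,.085),(272,255,.076),(314,284,.076),(185,230,.054)]: print(u,v,onz(c,u,v,z).round(3))
print(readout.read_state()['eef_pos'])
E
```

```text
319 237 [ 0.519 -0.12   0.075]
427 248 [ 0.495 -0.328  0.06 ]
178 232 [0.532 0.147 0.085]
272 255 [ 0.486 -0.03   0.076]
314 284 [ 0.43  -0.109  0.076]
185 230 [0.54  0.143 0.054]
[0.21695503 0.58548761 0.23057176]
```

View pics/crop.png

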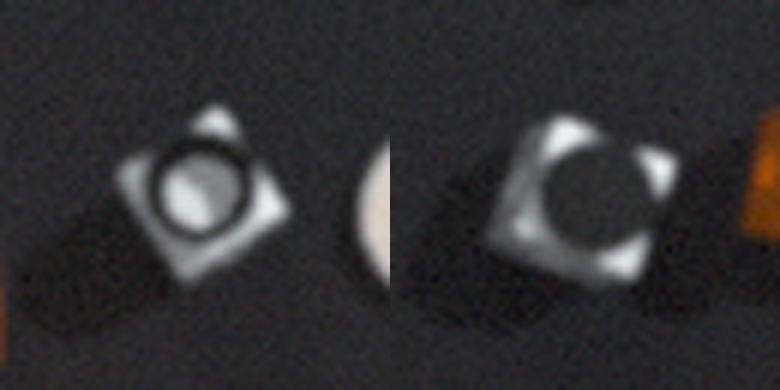

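The left one is the open cup (cup head, yaw about 34°) and the right one is the solid disc (flat head). The mixer's yaw is about 14°. I go above the drive first, since it is on the way.

Emit:
drive_tool(
  motion=[
    {"translation": [4,-5,0],"twist": -1,"fingers": 0},
    {"translation": [7,-9,0],"twist": -2,"fingers": 0},
    {"translation": [10,-13,0],"twist": -3.5,"fingers": 0},
    {"translation": [13,-17,0],"twist": -5,"fingers": 0},
    {"translation": [16,-21,0],"twist": -7,"fingers": 0},
    {"translation": [19,-25,0],"twist": -7,"fingers": 0},
    {"translation": [22,-29,0],"twist": -7,"fingers": 0},
    {"translation": [25,-33,0],"twist": -7,"fingers": 0},
  ],
)

```text
time_s: 0.9
eef_pos: [0.4594, 0.2656, 0.2311]
eef_rot: [0.464, 0.886, -0.0, -0.0]
contact_force: [1.5, 0.3, 1.3]
finger_gap: 0.0855
finger_force: 0.0
```

Emit:
drive_tool(
  motion=[
    {"translation": [2,-4,0],"twist": 0,"fingers": 0},
    {"translation": [4,-8,0],"twist": 0,"fingers": 0},
    {"translation": [6,-11,0],"twist": 0,"fingers": 0},
    {"translation": [6,-11,0],"twist": 0,"fingers": 0},
    {"translation": [6,-11,0],"twist": 0,"fingers": 0},
  ],
)

```text
time_s: 1.4
eef_pos: [0.5187, 0.1565, 0.231]
eef_rot: [0.465, 0.885, -0.0, -0.0]
contact_force: [-1.0, 0.3, 0.0]
finger_gap: 0.0856
finger_force: 0.0
```

```bash
python3 - <<'E'
from h import *
c=get_calibration('wrist');im=snapshot('wrist');save('w1',im);np.save('c1.npy',c,allow_pickle=True)
s=readout.read_state();print(s['time_s'],s['eef_pos'],s['eef_rot'],s['contact_force']);print(ray(c,320,240,True),c['camera_matrix'])
E
```

```text
1.45 [0.51809141 0.15803285 0.2310174 ] [ 4.64048474e-01  8.85809584e-01  7.30445669e-05 -6.23994376e-04] [-0.34557932  0.77137871  0.00834647]
(array([0.47173559, 0.22565095, 0.37288652]), array([ 0.18535119, -0.28118796, -0.94158285])) [[371.64829954   0.         322.37758793]
 [  0.         371.64829954 236.39853128]
 [  0.           0.           1.        ]]
```

View pics/w1.png

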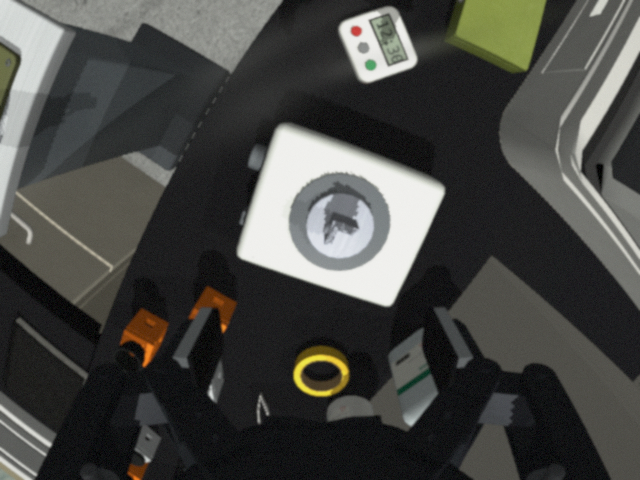

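Wrist view: the white mixer case is centred near (341,215). The bright shoulder disc with the drive is near (340,223) and the drive top near (345,200).

```bash
cat >> h.py <<'E'
def rect(c,mask,z,fish):
    cs=max(cv2.findContours(mask,cv2.RETR_EXTERNAL,cv2.CHAIN_APPROX_NONE)[0],key=cv2.contourArea)[:,0]
    P=np.array([onz(c,u,v,z,fish)[:2] for u,v in cs]);return cv2.minAreaRect((P*1000).astype(np.float32)),P
E
python3 - <<'E'
from h import *
im=cv2.cvtColor(cv2.imread('pics/w1.png'),cv2.COLOR_BGR2RGB);c=np.load('c1.npy',allow_pickle=True).item()
m=((im.min(2)>190)*255).astype(np.uint8);m[:,:225]=0;m[:,455:]=0;m[:110]=0;m[315:]=0
print(rect(c,m,.054,True)[0])
# shoulder: bluish bright disc inside
sub=im[165:280,280:400].astype(int)
print(im[180,340],im[250,340],im[240,320],im[225,320],im[225,300],im[265,340],im[215,345])
m2=np.zeros(im.shape[:2],np.uint8);g=im.mean(2)
rr=np.hypot(*(np.mgrid[:480,:640]-np.array([223,340])[:,None,None]))
m2[(g>150)&(rr<42)]=255
hull=cv2.convexHull(np.argwhere(m2>0)[:,::-1].astype(np.int32))[:,0]
P=np.array([onz(c,u,v,.064,True)[:2] for u,v in hull])
print('disc',cv2.minEnclosingCircle((P*1000).astype(np.float32)),cv2.fitEllipse((P*1000).astype(np.float32)))
# ring outer
m3=np.zeros_like(m2);m3[(g<150)&(rr<65)]=255
r,P=rect(c,m3,.054,True);print('ring',cv2.fitEllipse((P*1000).astype(np.float32)))
save('crop2',cv2.resize(im[160:285,270:410],(700,625)[:2] if 0 else (560,500),interpolation=cv2.INTER_CUBIC))
E
```

```text
((539.6106567382812, 153.50363159179688), (157.27784729003906, 127.03337860107422), 14.43059253692627)
[121 127 128] [224 227 233] [223 226 232] [193 200 209] [116 123 124] [138 142 144] [101 104 108]
disc ((540.1885375976562, 153.0495147705078), 30.20030403137207) ((540.088134765625, 153.06103515625), (59.47696304321289, 60.19022750854492), 6.385898590087891)
ring ((539.3049926757812, 153.93910217285156), (89.1184310913086, 90.32633209228516), 64.06114959716797)
```

View pics/crop2.png

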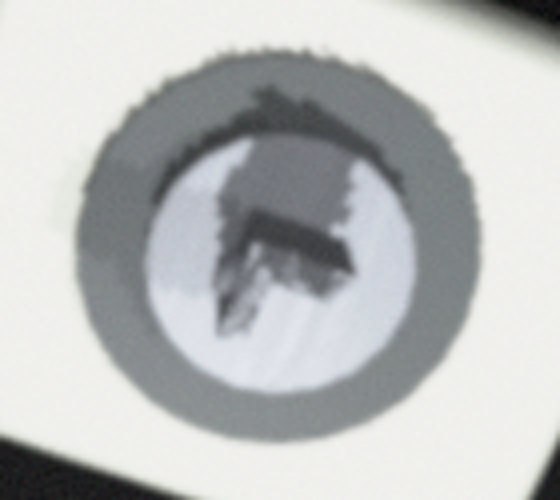

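Emit:
drive_tool(
  motion=[
    {"translation": [0,-4,0],"twist": 0,"fingers": 0},
    {"translation": [0,-8,0],"twist": 0,"fingers": 0},
    {"translation": [0,-12,0],"twist": 0,"fingers": 0},
    {"translation": [-1,-16,0],"twist": 0,"fingers": 0},
    {"translation": [-1,-20,-1],"twist": 0,"fingers": 0},
    {"translation": [-1,-24,-3],"twist": 0,"fingers": 0},
    {"translation": [-1,-26.5,-4],"twist": 0,"fingers": 0},
    {"translation": [-1,-26.5,-4],"twist": 0,"fingers": 0},
  ],
)

```text
time_s: 2.25
eef_pos: [0.5072, -0.1105, 0.1899]
eef_rot: [0.466, 0.885, -0.001, -0.001]
contact_force: [0.5, 0.4, -0.0]
finger_gap: 0.0856
finger_force: 0.0
```

Emit:
drive_tool(
  motion=[
    {"translation": [0,0,0],"twist": 0,"fingers": 0},
    {"translation": [0,0,0],"twist": 0,"fingers": 0},
    {"translation": [0,0,0],"twist": 0,"fingers": 0},
  ],
)

```text
time_s: 2.55
eef_pos: [0.5093, -0.1055, 0.1918]
eef_rot: [0.463, 0.887, 0.001, 0.0]
contact_force: [-0.2, -0.0, 0.5]
finger_gap: 0.0852
finger_force: 0.0
```

```bash
python3 - <<'E'
from h import *
c=get_calibration('wrist');im=snapshot('wrist');save('w2',im);np.save('c2.npy',c,allow_pickle=True)
s=readout.read_state();print(s['time_s'],s['eef_pos'],s['eef_rot'],s['contact_force'])
E
```

```text
2.6 [ 0.50915926 -0.1058858   0.19174428] [4.62946825e-01 8.86385875e-01 5.02404818e-04 2.54198492e-04] [-1.14590227 -0.06710304  0.12427928]
```

View pics/w2.png

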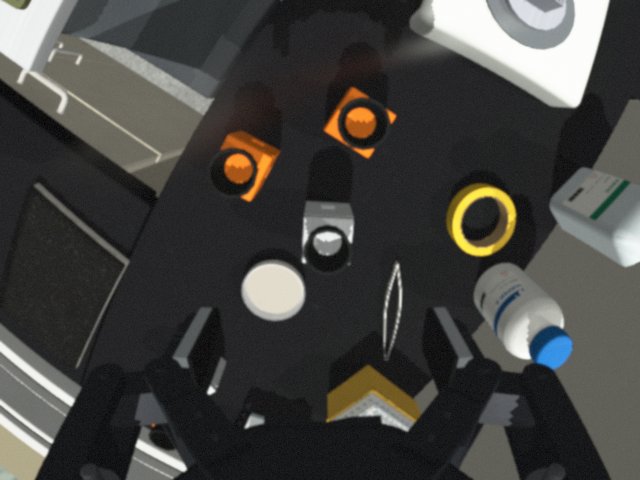

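Wrist view: the cup head is at (328,235), with its ring near (327,249) and a side hole near (328,207). It is nearly square with the gripper. I crop to get its corners.

```bash
python3 - <<'E'
from h import *
im=cv2.cvtColor(cv2.imread('pics/w2.png'),cv2.COLOR_BGR2RGB)
save('crop3',cv2.resize(im[190:280,285:375],(540,540),interpolation=cv2.INTER_CUBIC))
E
```

```text
(no output)
```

View pics/crop3.png

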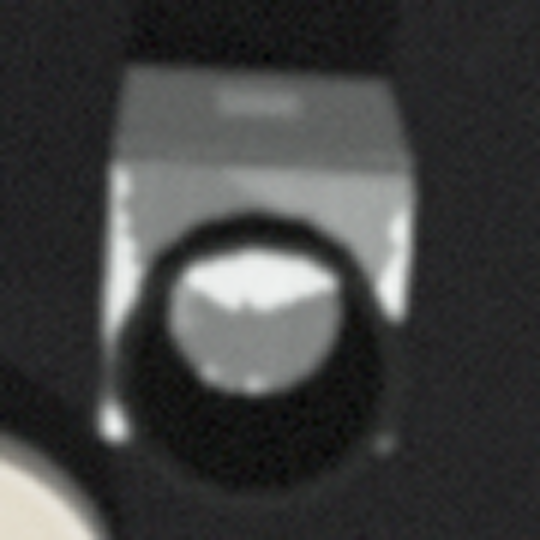

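```bash
python3 - <<'E'
from h import *
c=np.load('c2.npy',allow_pickle=True).item()
g=lambda x,y,z:onz(c,(x+.5)/6-.5+285,(y+.5)/6-.5+190,z,True)[:2]
P=np.array([g(112,163,.052),g(413,172,.052),g(393,450,.052),g(100,437,.052)]);B=[g(125,66,0),g(388,82,0)]
ang=lambda a,b:np.degrees(np.arctan2(*(b-a)[::-1]))
print(P,P.mean(0),[np.linalg.norm(P[i]-P[i-1]) for i in range(4)],[ang(P[i],P[(i+1)%4])%90 for i in range(4)],ang(*B)%90,np.linalg.norm(B[1]-B[0]))
print('bottom edge mid',np.mean(B,0),'top edge mid',P[:2].mean(0))
x,y=.46295,.88639;print('tool y',(2*np.degrees(np.arctan2(y,x))-90))
# ring centre
Q=[g(140+120*np.cos(t)+115,355+138*np.sin(t),.076) for t in np.linspace(0,6.28,9)[:-1]];print('ring',np.mean(Q,0))
E
```

```text
[[ 0.49608813 -0.11181879]
 [ 0.52931928 -0.09014047]
 [ 0.55078322 -0.12379097]
 [ 0.51655807 -0.14522947]] [ 0.52318717 -0.11774492] [np.float64(0.03918279872244615), np.float64(0.03967692489043557), np.float64(0.039913115299894185), np.float64(0.04038527282502212)] [np.float64(33.11839747940152), np.float64(32.5317298366715), np.float64(32.06286724829545), np.float64(31.494814114915556)] 31.33355631216994 0.04061140341124387
bottom edge mid [ 0.51273208 -0.10109562] top edge mid [ 0.51270371 -0.10097963]
tool y 34.84503718965476
ring [ 0.52162269 -0.11599454]
```

Emit:
drive_tool(
  motion=[
    {"translation": [1.4,-1.2,0],"twist": -0.5,"fingers": 0},
    {"translation": [1.4,-1.2,-2],"twist": -0.5,"fingers": 0},
    {"translation": [1.4,-1.2,-5],"twist": -0.5,"fingers": 0},
    {"translation": [1.4,-1.2,-8],"twist": -0.5,"fingers": 0},
    {"translation": [1.4,-1.2,-11],"twist": -0.5,"fingers": 0},
    {"translation": [1.4,-1.2,-11],"twist": -0.5,"fingers": 0},
    {"translation": [1.4,-1.2,-11],"twist": -0.5,"fingers": 0},
  ],
)

```text
time_s: 3.3
eef_pos: [0.5229, -0.1191, 0.0817]
eef_rot: [0.483, 0.876, 0.0, -0.0]
contact_force: [0.2, 0.2, 1.1]
finger_gap: 0.0852
finger_force: 0.0
```

Emit:
drive_tool(
  motion=[
    {"translation": [0,0.1,-2],"twist": 0,"fingers": 0},
    {"translation": [0,0.1,-4],"twist": 0,"fingers": 0},
    {"translation": [0,0.1,-5.5],"twist": 0,"fingers": 0},
    {"translation": [0,0.1,-6.7],"twist": 0,"fingers": 0},
    {"translation": [0,0.1,-6.7],"twist": 0,"fingers": 0},
    {"translation": [0,0.1,-6.7],"twist": 0,"fingers": 0},
    {"translation": [0,0.1,-6.7],"twist": 0,"fingers": 0},
  ],
)

```text
time_s: 4.0
eef_pos: [0.5233, -0.1188, 0.0151]
eef_rot: [0.484, 0.875, 0.0, 0.001]
contact_force: [0.4, -0.1, 0.5]
finger_gap: 0.0855
finger_force: 0.0
```

Emit:
drive_tool(
  motion=[
    {"translation": [0,0,0],"twist": 0,"fingers": 200},
    {"translation": [0,0,0],"twist": 0,"fingers": 200},
    {"translation": [0,0,0],"twist": 0,"fingers": 200},
    {"translation": [0,0,0],"twist": 0,"fingers": 200},
    {"translation": [0,0,0],"twist": 0,"fingers": 200},
    {"translation": [0,0,0],"twist": 0,"fingers": 200},
    {"translation": [0,0,0],"twist": 0,"fingers": 200},
    {"translation": [0,0,0],"twist": 0,"fingers": 200},
  ],
  squeeze=70,
)

```text
time_s: 4.8
eef_pos: [0.5228, -0.1188, 0.0147]
eef_rot: [0.483, 0.875, 0.0, 0.0]
contact_force: [-0.4, 0.2, 4.8]
finger_gap: 0.0391
finger_force: 65.4
```

Emit:
drive_tool(
  motion=[
    {"translation": [0,0,1.5],"twist": 0,"fingers": 200},
    {"translation": [0,0,4],"twist": 0,"fingers": 200},
    {"translation": [0,0,7],"twist": 0,"fingers": 200},
    {"translation": [0,0,10],"twist": 0,"fingers": 200},
    {"translation": [0,0,12],"twist": 0,"fingers": 200},
    {"translation": [0,0,13],"twist": 0,"fingers": 200},
    {"translation": [0,0,13],"twist": 0,"fingers": 200},
  ],
)

```text
time_s: 5.5
eef_pos: [0.5234, -0.1188, 0.1457]
eef_rot: [0.484, 0.875, 0.001, 0.001]
contact_force: [0.7, -0.1, -1.3]
finger_gap: 0.039
finger_force: 65.5
```

Emit:
drive_tool(
  motion=[
    {"translation": [0.2,4,0],"twist": -0.5,"fingers": 200},
    {"translation": [0.5,8,0],"twist": -1,"fingers": 200},
    {"translation": [0.8,12,0],"twist": -1.5,"fingers": 200},
    {"translation": [1.1,16,0],"twist": -2.2,"fingers": 200},
    {"translation": [1.4,20,0],"twist": -2.9,"fingers": 200},
    {"translation": [1.6,24,0],"twist": -3.6,"fingers": 200},
    {"translation": [1.7,27.2,0],"twist": -3.6,"fingers": 200},
    {"translation": [1.7,27.2,0],"twist": -3.6,"fingers": 200},
  ],
)

```text
time_s: 6.3
eef_pos: [0.5383, 0.1608, 0.1428]
eef_rot: [0.611, 0.792, 0.001, -0.002]
contact_force: [-0.1, 0.5, -1.8]
finger_gap: 0.0391
finger_force: 65.7
```

Emit:
drive_tool(
  motion=[
    {"translation": [0,0,0],"twist": 0,"fingers": 200},
    {"translation": [0,0,0],"twist": 0,"fingers": 200},
    {"translation": [0,0,0],"twist": 0,"fingers": 200},
  ],
)

```text
time_s: 6.6
eef_pos: [0.5395, 0.1512, 0.1439]
eef_rot: [0.616, 0.788, -0.001, 0.0]
contact_force: [-0.0, -0.2, -1.0]
finger_gap: 0.0395
finger_force: 65.7
```

```bash
python3 - <<'E'
from h import *
c=get_calibration('wrist');im=snapshot('wrist');np.save('c3.npy',c,allow_pickle=True)
s=readout.read_state();print(s['time_s'],s['eef_pos'],s['eef_rot'],s['contact_force'],s['finger_gap'])
save('w3',im[130:430,120:520].repeat(2,0).repeat(2,1)); save('w3full',im)
E
```

```text
6.65 [0.53967507 0.15154462 0.14408346] [ 6.15447939e-01  7.88177341e-01 -5.51263012e-04  9.79461381e-05] [-0.17512287 -0.18614213 -1.62831888] 0.0392286917819846
```

View pics/w3.png

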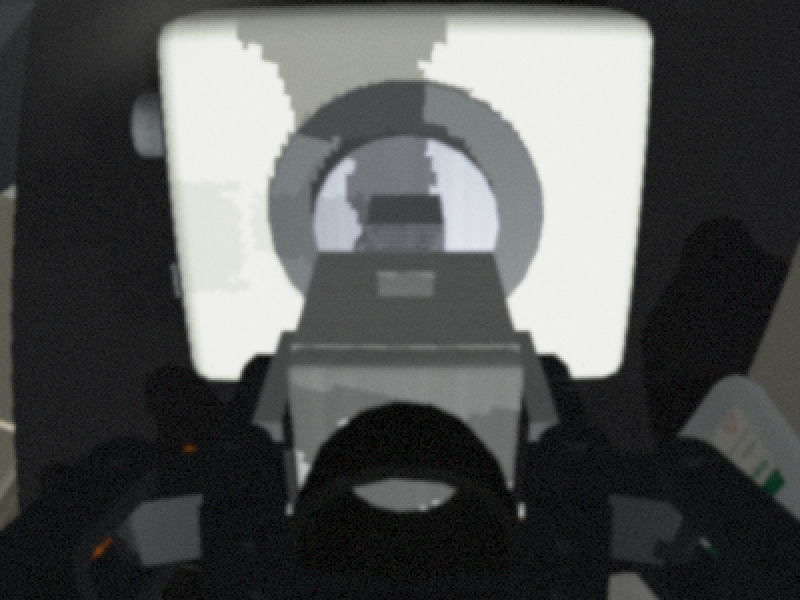

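Held head over the drive: bottom edge at crop (315–495,252), drive column about 406, square with the case. I check the fore-aft offset with numbers.

```bash
python3 - <<'E'
from h import *
c=np.load('c3.npy',allow_pickle=True).item();s=readout.read_state();e=np.array(s['eef_pos'])
a=np.radians(14.2);X=np.array([np.cos(a),np.sin(a)]);Y=np.array([-X[1],X[0]])
g=lambda x,y,z:onz(c,120+x/2,130+y/2,z,True)[:2]
l,r=g(315,252,.1295),g(495,252,.1295);m=(l+r)/2
print('width',np.linalg.norm(l-r),'head ctr rel tcp (X,Y)',(m-Y*.02-e[:2])@X,(m-Y*.02-e[:2])@Y)
l,r=g(290,348,.1815),g(521,348,.1815);m=(l+r)/2
print('top edge: width',np.linalg.norm(l-r),(m-Y*.02-e[:2])@X,(m-Y*.02-e[:2])@Y)
# shoulder from disc sides, ring sides/top ; drive top back edge
for n,x0,x1,y0,R,z in[('ring',268,543,78,.045,.054),('disc',313,499,135,.030,.064)]:
    t=g((x0+x1)/2,y0,z);ctr=t-Y*R;print(n,ctr,(ctr-e[:2])@X,(ctr-e[:2])@Y)
E
```

```text
width 0.04105058036508549 head ctr rel tcp (X,Y) 0.000674902358197406 -9.371620710019033e-05
top edge: width 0.03737825029485188 0.000811156725861668 0.0043237293939269675
ring [0.53979892 0.15451751] 0.0008493431877110145 0.0028516757395350115
disc [0.54017921 0.15347463] 0.0009621864797063209 0.0017473703216764108
```

Emit:
drive_tool(
  motion=[
    {"translation": [0,0.1,-1],"twist": 0,"fingers": 200},
    {"translation": [0,0.1,-2],"twist": 0,"fingers": 200},
    {"translation": [0,0.1,-2.7],"twist": 0,"fingers": 200},
    {"translation": [0,0.1,-3.2],"twist": 0,"fingers": 200},
    {"translation": [0,0.1,-3.6],"twist": 0,"fingers": 200},
    {"translation": [0,0.1,-4],"twist": 0,"fingers": 200},
    {"translation": [0,0.1,-4],"twist": 0,"fingers": 200},
  ],
)

```text
time_s: 7.35
eef_pos: [0.5394, 0.1543, 0.1038]
eef_rot: [0.614, 0.789, -0.0, -0.0]
contact_force: [0.1, 0.8, -1.1]
finger_gap: 0.0393
finger_force: 65.7
```

Emit:
drive_tool(
  motion=[
    {"translation": [0,0,-0.3],"twist": 0,"fingers": 200},
    {"translation": [0,0,-0.6],"twist": 0,"fingers": 200},
    {"translation": [0,0,-0.9],"twist": 0,"fingers": 200},
    {"translation": [0,0,-1.2],"twist": 0,"fingers": 200},
    {"translation": [0,0,-1.2],"twist": 0,"fingers": 200},
  ],
)

```text
time_s: 7.85
eef_pos: [0.5377, 0.1537, 0.0918]
eef_rot: [0.614, 0.789, -0.002, -0.001]
contact_force: [-3.1, -0.7, -1.1]
finger_gap: 0.0396
finger_force: 65.8
```

Emit:
drive_tool(
  motion=[
    {"translation": [0,0,-0.3],"twist": 0,"fingers": 200},
    {"translation": [0,0,-0.5],"twist": 0,"fingers": 200},
    {"translation": [0,0,-0.7],"twist": 0,"fingers": 200},
    {"translation": [0,0,-0.9],"twist": 0,"fingers": 200},
    {"translation": [0,0,-1.1],"twist": 0,"fingers": 200},
    {"translation": [0,0,-1.1],"twist": 0,"fingers": 200},
  ],
)

```text
time_s: 8.45
eef_pos: [0.5398, 0.1543, 0.0805]
eef_rot: [0.614, 0.789, -0.0, 0.0]
contact_force: [-1.9, -0.6, -7.9]
finger_gap: 0.0391
finger_force: 66.1
```

Emit:
drive_tool(
  motion=[
    {"translation": [0,0,-0.1],"twist": 0,"fingers": 200},
    {"translation": [0,0,-0.2],"twist": 0,"fingers": 200},
    {"translation": [0,0,-0.3],"twist": 0,"fingers": 200},
    {"translation": [0,0,-0.3],"twist": 0,"fingers": 200},
  ],
)

```text
time_s: 8.85
eef_pos: [0.5401, 0.1542, 0.0788]
eef_rot: [0.615, 0.789, 0.0, 0.0]
contact_force: [-2.6, -1.6, 0.9]
finger_gap: 0.0394
finger_force: 67.6
```

Emit:
drive_tool(
  motion=[
    {"translation": [0,0,-0.1],"twist": 0,"fingers": 200},
    {"translation": [0,0,-0.2],"twist": 0,"fingers": 200},
    {"translation": [0,0,-0.2],"twist": 0,"fingers": 200},
    {"translation": [0,0,-0.2],"twist": 0,"fingers": 200},
  ],
)

```text
time_s: 9.25
eef_pos: [0.5402, 0.1541, 0.0787]
eef_rot: [0.615, 0.789, 0.001, 0.001]
contact_force: [-5.2, -2.0, 19.3]
finger_gap: 0.0392
finger_force: 69.8
```

Fully seated: z is stopped at 0.0787, as predicted, with 19 N upward. I relieve the push, open and retreat straight up.

Emit:
drive_tool(
  motion=[
    {"translation": [0,0,0.2],"twist": 0,"fingers": 200},
    {"translation": [0,0,0.2],"twist": 0,"fingers": 0},
    {"translation": [0,0,0.2],"twist": 0,"fingers": 0},
    {"translation": [0,0,0.2],"twist": 0,"fingers": 0},
    {"translation": [0,0,0.2],"twist": 0,"fingers": 0},
    {"translation": [0,0,0.2],"twist": 0,"fingers": 0},
    {"translation": [0,0,0.2],"twist": 0,"fingers": 0},
    {"translation": [0,0,0.2],"twist": 0,"fingers": 0},
  ],
)

```text
time_s: 10.05
eef_pos: [0.5397, 0.1543, 0.0783]
eef_rot: [0.614, 0.789, 0.0, 0.0]
contact_force: [0.5, -0.5, -0.4]
finger_gap: 0.0855
finger_force: 0.0
```

Emit:
drive_tool(
  motion=[
    {"translation": [0,0,2],"twist": 0,"fingers": 0},
    {"translation": [0,0,5],"twist": 0,"fingers": 0},
    {"translation": [0,0,8],"twist": 0,"fingers": 0},
    {"translation": [0,0,11],"twist": 0,"fingers": 0},
    {"translation": [0,0,13],"twist": 0,"fingers": 0},
    {"translation": [0,0,13],"twist": 0,"fingers": 0},
    {"translation": [0,0,13],"twist": 0,"fingers": 0},
  ],
)

```text
time_s: 10.75
eef_pos: [0.5395, 0.1543, 0.2083]
eef_rot: [0.614, 0.789, 0.0, 0.0]
contact_force: [-0.4, -0.3, -0.7]
finger_gap: 0.0853
finger_force: 0.0
```

```bash
python3 - <<'E'
from h import *
c=get_calibration('wrist');im=snapshot('wrist');np.save('c4.npy',c,allow_pickle=True)
s=readout.read_state();print(s['time_s'],s['eef_pos'],s['contact_force'],s['finger_gap'])
sc=snapshot('scene');w=cv2.resize(im[150:300,245:395],(400,400));q=cv2.resize(sc[160:260,220:320],(400,400),interpolation=cv2.INTER_CUBIC)
save('w4',np.hstack([w,q]));save('w4f',im)
E
```

```text
10.8 [0.53898424 0.15417104 0.2075268 ] [ 0.30669102  0.20858718 -1.01741347] 0.08513729497884888
```

View pics/w4.png

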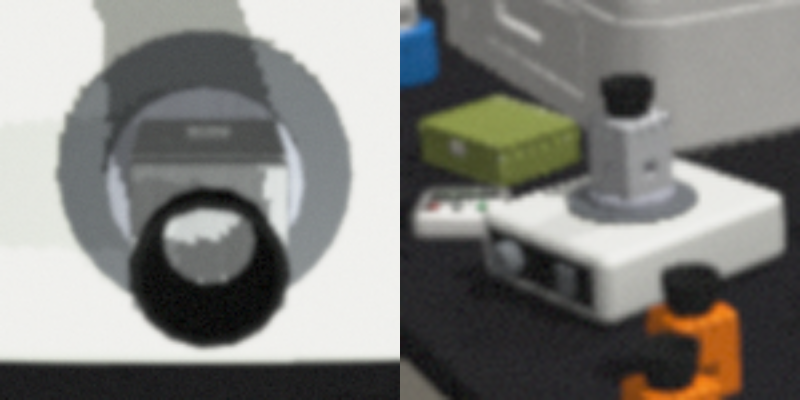

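The head stands upright and square, flat on the shoulder, and the gripper is clear of it. I hand in.

```bash
python3 -c "
from plant import bot
print(bot.hand_in())"
```

```text
the job is handed in; nothing more can be done
None
```

The cup head is fitted on the mixer drive, stopped firmly at the height expected for fully home and released, and the flat head was never touched; the job was handed in at about 11 s, with the ball's click inferred from that height and the force drop, since I did not read the joint, and the hand-in gave no verdict.

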